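# Cock the sprung clamp, load the counting cassette and trip the clamp

### The job

Clamp the grey counting cassette in the clamping stage: swing the sprung clamp arm back by its post until the sear catches and let go, then set the cassette down flat, rib up, in the nest between the end blocks. Once you have let go of it, press the trigger pad so that the arm springs in and holds the cassette flush against the back fence. Do not drop the cassette, and leave the other things on the bench where they are.

Things in the scene. Friction and masses are not known exactly. Their poses are not given: they have to be found in the camera images.
- stage: fixed clamping stage: low white block with an brushed-steel top, 185 mm (x) by 270 mm (y) by 30 mm high, origin 95 mm behind its front edge at bench level. +x points to its back (fence), +y along the fence to the left, z up. It stands turned up to 0.3 rad.
- nest (a point): centre of the nest on the stage's top face (30 mm above the bench), axes as the stage's: exactly below the cassette's centre when the cassette lies flush with the fence. The nest is bounded by the fence (22 mm away in +x) and two end blocks 10 mm high, reaching 30 mm forward from the fence, 51 mm either side of this point in y (102 mm between them). Its front is open.
- fence (a point): middle of the top edge of the back fence's front face; the fence is a steel bar 126 mm long, 12 mm above the stage's top.
- clamp_pivot (a point): pivot of the clamp arm, a steel boss with a spring coil, 26 mm across and 29 mm high, at the right-hand end of the stage (nest frame: x -53 mm, y -133 mm); this point is on the vertical pivot axis, on the stage's top face.
- clamp_post (a point): upright black round post, 13 mm across, on the free end of the clamp arm, 135 mm from the pivot axis; the point is on its axis 42 mm above the stage's top. Post: 22 to 56 mm above the stage's top, to be pinched or pushed; the arm under it is a 14 mm wide steel bar at 14 to 22 mm; below, a round nose, 10 mm across, reaches down to 3 mm above the stage and bears on the cassette.
- clamp (a joint): sprung arm's angle (rad). 0: at rest across the empty nest; grows as the arm is swung from the fence to the stage's front (anticlockwise from above), stop 1.12. The spring pulls it to 0: 3 N at the post at rest, 6 N cocked, 2 to 4 N more on the sear tooth's ramp (0.65 to 0.9). From about 0.93 the tooth is up behind the nose: let go, the arm stays at 0.90. On a flush cassette it reads 0.15.
- trigger (a joint): angle of the trigger (rad), a sprung rocker that carries the sear tooth on the stage and the press pad outside it: 0 up, grows as the pad is pressed down, stop at 0.085. With the arm cocked it lets go at 0.03 to 0.07.
- trigger_pad (a point): centre of the top of the trigger's ribbed black press pad, 30 by 36 mm, sticking out of the stage's front edge towards the robot, in line with the cocked arm (200 mm from the pivot), 44 mm above the bench. Pressed down 12 mm with about 3 N it trips the sear; its full travel is 14 mm. It springs back up.
- cassette_grip (a point): the loose cassette's rib, at the cassette's centre, 36 mm above its underside. Grey plate 44 (x) by 90 (y) by 12 mm thick, two glass windows on top, and an upright rib 28 (x) by 12 mm (y) in the middle, its top 50 mm above the underside: pinch the rib along y. Alike either way round; about 0.12 kg. Starts flat on the bench, left or right of the stage, turned up to 0.6 rad.
- slide_box: bystander: closed white slide box 78 x 102 x 33 mm, origin under its centre.
- stain_jar: bystander: amber glass jar 52 mm across, 85 mm high, origin under its centre.
- tube_rack: bystander: white rack with ten capped tubes, 60 x 130 x 90 mm, origin under its centre.

How it is judged:
By the outcome, as a careful person would: the job done as asked, in the order asked, and still so for the second after the job is handed in, with the robot touching nothing.
It also fails if it takes over 64 s, if anything falls off the work surface, if the arm or the gripper's body presses on something with over 40 N, if the wrist force passes 120 N, or if a joint passes its speed limit or range.

### The arm

A 6-joint arm with a two-finger parallel gripper is mounted at the origin on the work surface. World frame = base frame: x ahead of the robot, y to its left, z up, the work surface at z = 0. Lengths are in m, angles in rad, forces in N, time in s.
With the tool pointing down it reaches from about 0.35 to 0.975 m from the base axis. Payload 4.9 kg.
Tool frame: the origin (TCP) lies at the very end of the fingers, on their centre line; the grasp point (between the pads) lies 19 mm behind it; z points along the fingers, y is the direction in which the jaws open and shut (so a half turn about z gives the same grasp; the last joint's range is limited). The gripper opens to 85 mm and grips with 20 to 120 N. Pads are 22 mm wide; open, the fingers measure 114 mm over their backs; the gripper's body (76 mm by 85 mm) begins 54 mm behind the grasp point. The pads swing forward as they close: fully open they stand 13 mm farther back than shut.
Start: joints at [1.211, 0.053, 1.613, -0, 1.476, -0.119], TCP at [0.149, 0.607, 0.231] pointing down, gripper open.
Joint ranges: [-3.01, 3.01], [-1.01, 2.22], [0.06, 2.58], [-1.02, 4.17], [0.09, 2.62], [-3.14, 3.14]. Speed limits (rad/s): [2.57, 2.57, 3.14, 3.14, 3.14, 3.14].

### API

Orientations are given as a rotation vector (axis times angle).
In Python, from rig import bot gives the robot as it stands.
- The arm moves only by the tool drive_tool, never from a script. Its arguments are lists of equal length, an entry for each row: "offset": the shift along the tool's x, y, z normalised to -1 to 1, where 1 is 150 mm, a list of three; "turn": the turn about the tool's z normalised to -1 to 1, where 1 is 180 degrees. A call has 1 to 5 rows; each row is the pose to reach, as a shift and turn from the pose commanded when the call began, along the tool's axes at that moment, turning the shorter way round; what a row does not reach only later rows make up. A row lasts 1/8 s, in which the tool goes at most 62.5 mm and 10.7 degrees, less where a joint would pass 70% of its speed; a pose out of reach is approached as far as the arm can. A call with a number of a shift or a turn outside -1 to 1 is refused whole. A call with a gripper value outside its range is refused whole. "hand" is the opening, from 0 (shut) to 1 (fully open), set as the call begins (left out, the last holds). The fingers move at their own pace and stop on an object; "grip_force" is the grip in N (left out, the last holds). Time passes only in rows, so rows that repeat a pose let the fingers close. It gives the time, the measured TCP pose, the force and the opening at its end, in the units of the state.
- bot.read_state(): the state, without advancing time (a new reading comes with each control period).
- bot.capture(name): name is "scene" or "top"; returns the picture (384x512x3 uint8, blue, green, red); there is no depth.
- bot.camera_params(name): a dict with "vertical_fov" (degrees; the focal length in pixels is half the picture's height over the tangent of half this angle, whatever the lens; pixels are square), "cx", "cy" (the principal point, pixels), "k1" (the pictures are not rectified: a ray, as slopes to the right and down, at radius r is drawn at 1 + k1 r^2 times it, then the intrinsics apply), "R" (3x3) and "t" (3): a world point X has camera coordinates R X + t. Camera axes: x right, y down, z forward; pixel columns grow to the right and rows downward; lengths in m; the calibration is good to about 2 mm. A picture is of the moment at which its call begins. camera_params takes no time and is no camera call.
- bot.sign_off(): hands the job in, once; it reports no verdict.
The state is a dict: "t": time; "q": joint angles; "dq": joint speeds; "joint_torque": joint torques, N m; "tool_pos": TCP position; "ee_rot": TCP orientation; "wrist_force": force on the tool from outside, world axes, zero at the start; "moment": the same for the moment, N m; "grip_width": finger opening in m.
Only numpy, scipy, OpenCV 4.12 (cv2) and the standard library are available. Lean on these libraries where they do the work, as an engineer would, in place of code of your own. Each camera call takes 0.05 s, during which the arm holds its last target.

## Working session

There is one attempt and no reset: what is moved stays moved. The work goes in short steps, Python scripts to look and compute and a tool call to move; the robot and the scene stay as the last step left them, time stands still between calls to the robot, and variables do not carry over. Pictures are saved under pics/ and viewed, and the job is handed in when it is done.

Besides the shell and the picture viewer there is one more tool, called as a command line: name --pt "numbers of a row" for each row, then --argument value for the rest. drive_tool: Moves the arm, as the interface text tells. Scaled input: -1 to 1 covers 150 mm each way for a shift and 180 degrees each way for a turn. Its arguments: {"type":"object","properties":{"offset":{"type":"array"},"turn":{"type":"array"},"hand":{"type":"number"},"grip_force":{"type":"number"}},"required":["offset","turn"]}

```bash
ls; mkdir -p pics; python3 - <<'E'
from rig import bot
import cv2
s=bot.read_state(); print(s)
for n in("scene","top"):
    im=bot.capture(n); cv2.imwrite(f"pics/{n}0.png",im); print(n,bot.camera_params(n))
E
```

```text
pics
{'t': 0.0, 'q': array([ 1.21102220e+00,  5.33589829e-02,  1.61429353e+00, -3.69521084e-05,
        1.47600531e+00, -1.19020878e-01]), 'dq': array([-0.0015967 , -0.00033784, -0.00028849, -0.00025061,  0.00112665,
       -0.00015629]), 'joint_torque': array([-8.97542814e-04, -3.93701792e+01, -3.70173562e+01, -2.12835416e-04,
        7.50994252e-03,  6.25903382e-06]), 'tool_pos': array([0.14882191, 0.606379  , 0.23006199]), 'ee_rot': array([-0.37720144, -3.11840687,  0.00316469]), 'wrist_force': array([-0.4010761 ,  1.24688134,  0.55711992]), 'moment': array([-0.0016609 ,  0.04744013,  0.00510993]), 'grip_width': 0.08513907456772504}
scene {'vertical_fov': 45.916289912294424, 'cx': 254.141693977115, 'cy': 189.9951285639489, 'k1': -0.07366106531415752, 'R': array([[ 0.85918092,  0.51150183,  0.01319159],
       [ 0.31990047, -0.51686544, -0.79404899],
       [-0.39933924,  0.68645174, -0.6077106 ]]), 't': array([-0.48225818, -0.10667088,  1.45592409])}
top {'vertical_fov': 55.315832687212755, 'cx': 258.29897681986296, 'cy': 193.30378883986296, 'k1': -0.1212240560025704, 'R': array([[ 0.0109827 , -0.99993915, -0.00103883],
       [-0.98259507, -0.01059954, -0.18545773],
       [ 0.18543543,  0.00305757, -0.98265169]]), 't': array([-0.01177404,  0.57154967,  0.96208852])}
```

View pics/scene0.png

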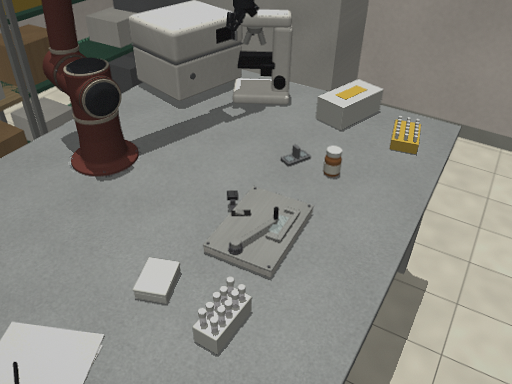

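View pics/top0.png

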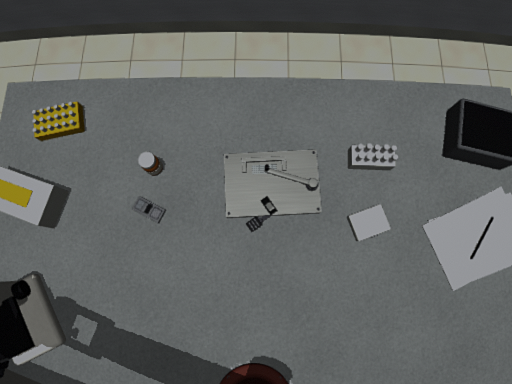

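The top view shows the stage around (272,183), with the arm's pivot boss at (313,184), the post at (267,168) and the trigger pad near (254,223). The cassette is at (150,209) and the jar at (150,162). I'll zoom in next.

```bash
cat > h.py <<'E'
import numpy as np, cv2
from rig import bot
from scipy.spatial.transform import Rotation as Ro
H,W=384,512
def cam(n):
    p=bot.camera_params(n); p['f']=H/2/np.tan(np.radians(p['vertical_fov'])/2); p['R']=np.array(p['R']);p['t']=np.array(p['t']); return p
def ray(n,uv):
    p=cam(n); d=(np.array(uv,float)-[p['cx'],p['cy']])/p['f']; s=d.copy()
    for _ in range(30): s=d/(1+p['k1']*(s@s))
    return -p['R'].T@p['t'], p['R'].T@np.array([*s,1])
def onz(n,uv,z):
    o,d=ray(n,uv); return o+d*(z-o[2])/d[2]
def proj(n,X):
    p=cam(n); c=p['R']@np.array(X,float)+p['t']; s=c[:2]/c[2]; s=s*(1+p['k1']*(s@s)); return s*p['f']+[p['cx'],p['cy']]
def tri(a,b):  # scene px, top px
    o1,d1=ray('scene',a);o2,d2=ray('top',b);A=np.stack([d1,-d2],1)
    k=np.linalg.lstsq(A,o2-o1,rcond=None)[0];p=o1+d1*k[0];q=o2+d2*k[1]
    return (p+q)/2,np.linalg.norm(p-q)
def crop(im,x0,y0,x1,y1,s,f): cv2.imwrite(f,cv2.resize(im[y0:y1,x0:x1],None,fx=s,fy=s,interpolation=cv2.INTER_CUBIC))
E
python3 - <<'E'
from h import *
t=cv2.imread('pics/top0.png');s=cv2.imread('pics/scene0.png')
crop(t,215,140,331,236,6,'pics/t_stage.png')
crop(t,125,140,185,230,6,'pics/t_cas.png')
crop(s,195,180,325,276,6,'pics/s_stage.png')
crop(s,270,135,350,185,8,'pics/s_cas.png')
E
```

```text
(no output)
```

View pics/t_stage.png

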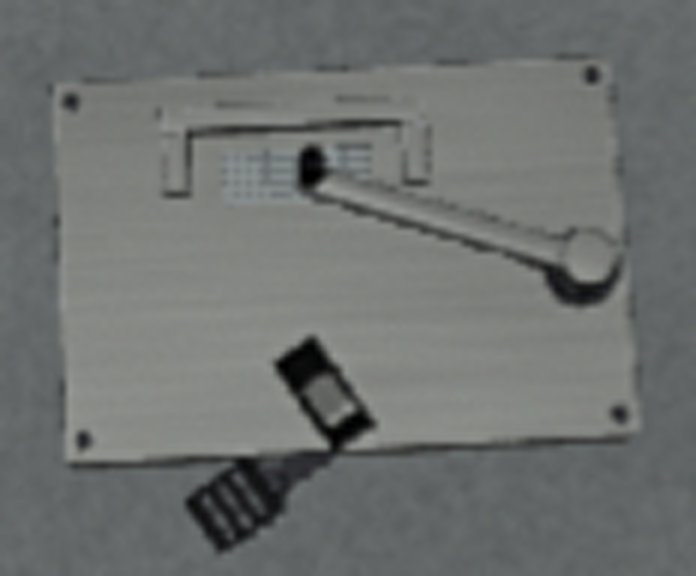

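View pics/t_cas.png

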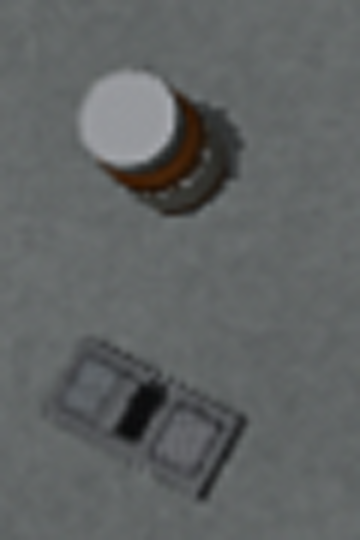

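View pics/s_stage.png

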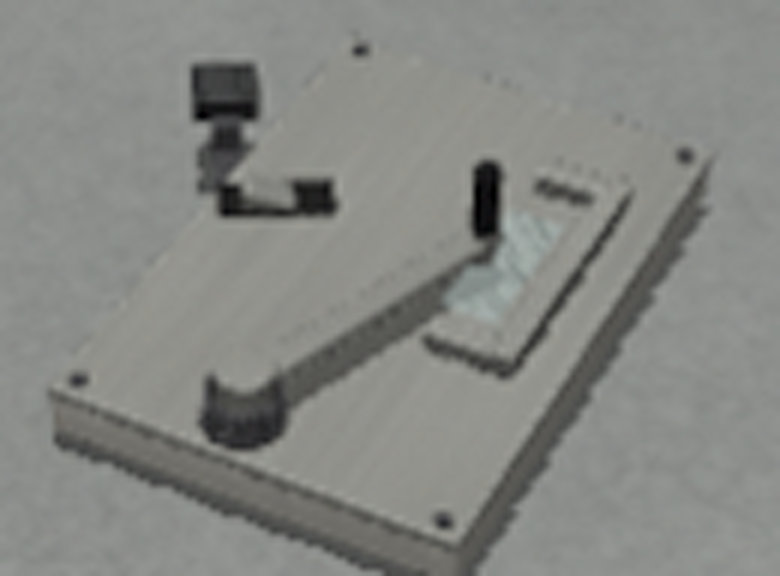

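View pics/s_cas.png

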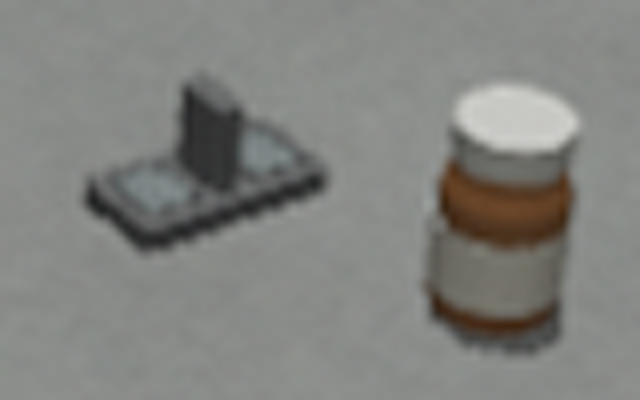

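```bash
cat > m1.py <<'E'
from h import *
T=lambda u,v,x0=215,y0=140,s=6:((u+.5)/s-.5+x0,(v+.5)/s-.5+y0)
S=lambda u,v:T(u,v,195,180,6)
print('corners');C=[]
for p in[(52,85),(608,58),(638,432),(67,463)]:
    X=onz('top',T(*p),.03);C.append(X);print(X.round(4))
C=np.array(C);print([np.linalg.norm(C[i]-C[(i+1)%4]).round(4) for i in range(4)])
print('screws tri')
Ss=[]
for a,b in[((685,155),(70,102)),((444,520),(592,75)),((78,379),(619,413)),((361,49),(84,440))]:
    X,e=tri(S(*a),T(*b));Y=onz('top',T(*b),.03);Z=onz('scene',S(*a),.03);Ss.append((Y+Z)/2);print(X.round(4),e.round(4),Y.round(4),Z.round(4))
Ss=np.array(Ss);print([np.linalg.norm(Ss[i]-Ss[(i+1)%4]).round(4) for i in range(4)])
yv=(Ss[0]-Ss[1])+(Ss[3]-Ss[2]);xv=(Ss[0]-Ss[3])+(Ss[1]-Ss[2])
yaw1=np.arctan2(-yv[0],yv[1]);yaw2=np.arctan2(xv[1],xv[0]);print('yaw',yaw1,yaw2,'centre',Ss.mean(0),C.mean(0))
yaw=(yaw1*1.5+yaw2)/2.5
R=np.array([[np.cos(yaw),-np.sin(yaw)],[np.sin(yaw),np.cos(yaw)]])
c=Ss.mean(0)[:2]
loc=lambda X:(R.T@(np.array(X)[:2]-c)).round(4)
# post top centre z=.086
a=onz('top',T(313,155),.086);b=onz('scene',S(487,166),.086)
print('post top',a.round(4),b.round(4),loc(a),loc(b),tri(S(487,166),T(313,155)))
a=onz('top',T(592,257),.059);b=onz('scene',S(246,377),.059)
print('boss',a.round(4),b.round(4),loc(a),loc(b))
print('fence front top ends',[loc(onz('top',T(*p),.042)) for p in((190,130),(402,121))])
print('endblock outer',[loc(onz('top',T(*p),.04)) for p in((176,195),(418,184))])
a=onz('top',T(234,506),.044);b=onz('scene',S(224,92),.044);print('pad',a.round(4),b.round(4),loc(a),loc(b))
for p in((187,500),(222,552),(283,510),(247,460)):print(loc(onz('top',T(*p),.044)))
TC=lambda u,v:T(u,v,125,140,6);SC=lambda u,v:T(u,v,270,135,8)
print('cassette top-plate corners')
K=[]
for p in((92,338),(242,412),(205,497),(50,410)):
    X=onz('top',TC(*p),.012);K.append(X);print(X.round(4))
K=np.array(K);print([np.linalg.norm(K[i]-K[(i+1)%4]).round(4) for i in range(4)],K.mean(0))
for p in((92,185),(150,240),(325,175)):print('sc',onz('scene',SC(*p),.006).round(4))
print('rib top',onz('scene',SC(213,88),.05).round(4),onz('top',TC(144,395),.05).round(4), onz('top',TC(140,412),.03).round(4))
print('jar',onz('top',TC(128,118),.085).round(4),onz('scene',SC(516,122),.085).round(4))
E
python3 m1.py
```

```text
corners
[0.6919 0.0976 0.03  ]
[ 0.7086 -0.1721  0.03  ]
[ 0.5255 -0.1827  0.03  ]
[0.5081 0.0852 0.03  ]
[np.float64(0.2702), np.float64(0.1834), np.float64(0.2684), np.float64(0.1842)]
screws tri
[0.682  0.0878 0.0311] 0.0025 [0.6834 0.0886 0.03  ] [0.6806 0.088  0.03  ]
[ 0.6984 -0.1642  0.0323] 0.0018 [ 0.6999 -0.1641  0.03  ] [ 0.6968 -0.1629  0.03  ]
[ 0.5334 -0.1742  0.0319] 0.0019 [ 0.5344 -0.1739  0.03  ] [ 0.5314 -0.1732  0.03  ]
[0.518  0.0768 0.0326] 0.0016 [0.519  0.0775 0.03  ] [0.5158 0.0791 0.03  ]
[np.float64(0.2523), np.float64(0.1657), np.float64(0.2523), np.float64(0.1649)]
yaw 0.06318795617026747 0.06059441823026566 centre [ 0.60767013 -0.04262296  0.03      ] [ 0.60852505 -0.04300982  0.03      ]
post top [ 0.643  -0.0278  0.086 ] [ 0.6385 -0.0266  0.086 ] [0.0362 0.0126] [0.0318 0.0141] (array([ 0.64105855, -0.02856613,  0.08887077]), np.float64(0.0028110838309783137))
boss [ 0.603 -0.158  0.059] [ 0.6055 -0.1614  0.059 ] [-0.0118 -0.1148] [-0.0095 -0.1184]
fence front top ends [array([0.0632, 0.0687]), array([ 0.0625, -0.0323])]
endblock outer [array([0.0323, 0.0768]), array([ 0.0318, -0.0381])]
pad [0.4874 0.0065 0.044 ] [0.4886 0.0025 0.044 ] [-0.117   0.0565] [-0.116   0.0524]
[-0.1131  0.078 ]
[-0.1378  0.0631]
[-0.12    0.0341]
[-0.096   0.0495]
cassette top-plate corners
[0.568  0.3404 0.012 ]
[0.5326 0.2639 0.012 ]
[0.4913 0.2797 0.012 ]
[0.5323 0.3589 0.012 ]
[np.float64(0.0843), np.float64(0.0443), np.float64(0.0892), np.float64(0.0402)] [0.53102626 0.31071142 0.012     ]
sc [0.4901 0.2885 0.006 ]
sc [0.528  0.2659 0.006 ]
sc [0.5667 0.345  0.006 ]
rib top [0.5276 0.3152 0.05  ] [0.5345 0.3009 0.05  ] [0.5294 0.3085 0.03  ]
jar [0.6583 0.3066 0.085 ] [0.6578 0.3022 0.085 ]
```

```bash
cat > plan.py <<'E'
import sys
from h import *
# usage: plan.py x y z yawdeg(tool y from world +y, anticlockwise) ; prints normalised shift and turn
def plan(X,yaw=None,s=None):
    s=s or bot.read_state(); R=Ro.from_rotvec(s['ee_rot']).as_matrix()
    o=R.T@(np.array(X)-s['tool_pos'])/.15
    y=R[:,1]; cur=np.degrees(np.arctan2(-y[0],y[1]))
    tn=0 if yaw is None else -((yaw-cur+90)%180-90)/180
    return o,tn,cur
if __name__=='__main__':
    a=list(map(float,sys.argv[1:])); s=bot.read_state()
    o,t,c=plan(a[:3],a[3] if len(a)>3 else None,s)
    print('t',round(s['t'],2),'pos',s['tool_pos'].round(4),'yaw',round(c,1),'F',s['wrist_force'].round(1),'q',s['q'].round(2),'w',round(s['grip_width'],4))
    print('offset',o.round(3),'turn',round(t,4))
E
python3 plan.py 0.641 -0.0287 0.20 -106.1; python3 m1.py >/dev/null
```

```text
t 0.1 pos [0.1488 0.6064 0.2302] yaw -13.8 F [ 0.2  0.1 -0.1] q [ 1.21  0.05  1.61 -0.    1.48 -0.12] w 0.0852
offset [-4.196 -3.329  0.207] turn -0.4872
```

drive_tool --pt "-0.2 -0.16 0.01" --pt "-0.4 -0.32 0.02" --pt "-0.6 -0.48 0.03" --pt "-0.8 -0.64 0.04" --pt "-1.0 -0.8 0.05" --turn '[0, 0, 0, 0, 0]' --hand 0.6

```text
t: 0.72
tool_pos: [0.2665, 0.4533, 0.2232]
ee_rot: [-0.377, -3.118, 0.001]
wrist_force: [0.7, -0.1, -0.0]
grip_width: 0.0511
```

drive_tool --pt "-0.2 -0.16 0.01" --pt "-0.4 -0.32 0.02" --pt "-0.6 -0.48 0.03" --pt "-0.8 -0.64 0.04" --pt "-1.0 -0.8 0.05" --turn '[0, 0, 0, 0, 0]'

```text
t: 1.35
tool_pos: [0.3835, 0.3011, 0.2158]
ee_rot: [-0.377, -3.118, 0.0]
wrist_force: [0.4, 0.5, 0.3]
grip_width: 0.0509
```

drive_tool --pt "-0.2 -0.16 0.01" --pt "-0.4 -0.32 0.02" --pt "-0.6 -0.48 0.03" --pt "-0.8 -0.64 0.04" --pt "-1.0 -0.8 0.05" --turn '[0, 0, 0, 0, 0]'

```text
t: 1.98
tool_pos: [0.5005, 0.1489, 0.2083]
ee_rot: [-0.378, -3.118, 0.0]
wrist_force: [0.8, 0.4, 0.6]
grip_width: 0.0514
```

drive_tool --pt "-0.2 -0.16 0.01" --pt "-0.4 -0.32 0.02" --pt "-0.6 -0.48 0.03" --pt "-0.8 -0.64 0.04" --pt "-1.0 -0.8 0.05" --turn '[0.05, 0.1, 0.15, 0.2, 0.25]'

```text
t: 2.6
tool_pos: [0.6176, -0.0033, 0.2006]
ee_rot: [-1.549, -2.732, 0.0]
wrist_force: [-0.5, 0.3, 0.1]
grip_width: 0.0512
```

```bash
python3 plan.py 0.641 -0.0287 0.12 -106.1
```

```text
t 2.6 pos [ 0.6176 -0.0033  0.2006] yaw -59.1 F [-0.5  0.3  0.1] q [-0.13  0.06  1.66  0.    1.43 -0.67] w 0.0512
offset [-0.226  0.047  0.537] turn 0.2611
```

drive_tool --pt "-0.05 0.01 0.11" --pt "-0.1 0.02 0.21" --pt "-0.14 0.03 0.32" --pt "-0.18 0.04 0.43" --pt "-0.226 0.047 0.537" --turn '[0.055, 0.11, 0.165, 0.22, 0.261]'

```text
t: 3.22
tool_pos: [0.6405, -0.0277, 0.1195]
ee_rot: [-2.509, -1.889, 0.001]
wrist_force: [0.4, 0.4, 1.0]
grip_width: 0.051
```

```bash
python3 plan.py 0.641 -0.0287 0.06 -106.1; python3 - <<'E'
from h import *
a=bot.capture('top');b=bot.capture('scene')
crop(a,215,140,331,236,6,'pics/t1.png');crop(b,195,140,325,236,6,'pics/s1.png')
E
```

```text
t 3.23 pos [ 0.6405 -0.0277  0.1195] yaw -106.0 F [0.4 0.4 1. ] q [-0.16  0.18  1.67  0.    1.3   0.12] w 0.051
offset [-0.005  0.005  0.396] turn 0.0004
```

View pics/s1.png

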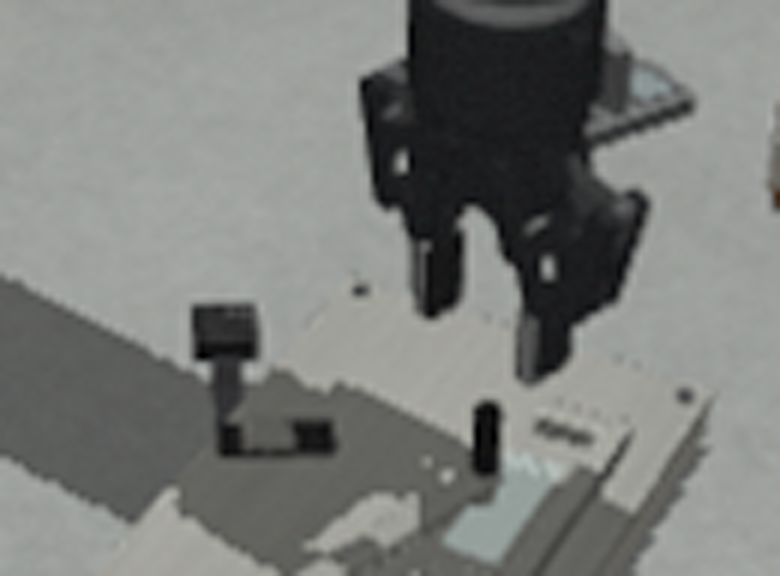

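View pics/t1.png

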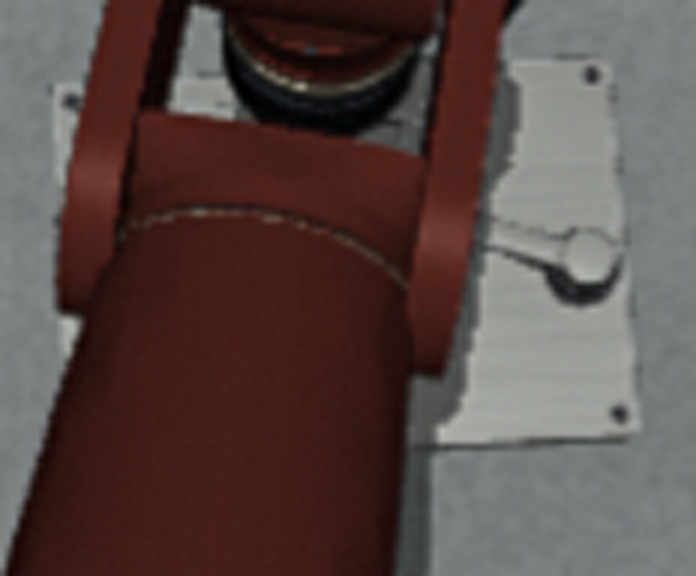

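The fingers straddle the post along the swing direction. The scene crop shows the fingers at about (437,300) and (545,370), with the post top at (487,405) below and between them. I'll descend and pinch.

drive_tool --pt "0 0 0.1" --pt "0 0 0.2" --pt "0 0 0.3" --pt "0 0 0.39" --pt "0 0 0.39" --turn '[0, 0, 0, 0, 0]'

```text
t: 3.95
tool_pos: [0.6396, -0.0274, 0.0602]
ee_rot: [-2.503, -1.894, 0.004]
wrist_force: [0.0, 0.4, -0.3]
grip_width: 0.051
```

drive_tool --pt "0 0 0" --pt "0 0 0" --pt "0 0 0" --pt "0 0 0" --pt "0 0 0" --turn '[0, 0, 0, 0, 0]' --hand 0 --grip_force 25

```text
t: 4.58
tool_pos: [0.6414, -0.0276, 0.0632]
ee_rot: [2.505, 1.895, 0.001]
wrist_force: [-0.4, 0.4, 5.0]
grip_width: 0.012
```

```bash
python3 - <<'E'
from plan import *
s=bot.read_state();print(s['wrist_force'],s['grip_width'],s['tool_pos'])
piv=np.array([.6034,-.1584])
p0=s['tool_pos'][:2]
print('r',np.linalg.norm(p0-piv), 'b', np.arctan2(-(p0-piv)[0],(p0-piv)[1]))
R=Ro.from_rotvec(s['ee_rot']).as_matrix()
d=p0-piv
for a in np.arange(.1,1.06,.1):
    M=np.array([[np.cos(a),-np.sin(a)],[np.sin(a),np.cos(a)]])
    e=M@d-d; o=R.T@np.array([*e,0])/.15
    print(round(a,2),o.round(3),'turn',round(-a/np.pi,3))
E
```

```text
[-0.43931432  0.37187966  5.00757391] 0.011992857336762622 [ 0.64135255 -0.0276395   0.06317081]
r 0.13615691234180569 b -0.28248318310292425
0.1 [-0.004 -0.091 -0.   ] turn -0.032
0.2 [-0.017 -0.18  -0.   ] turn -0.064
0.3 [-0.039 -0.269 -0.   ] turn -0.095
0.4 [-0.069 -0.354 -0.   ] turn -0.127
0.5 [-0.108 -0.436 -0.001] turn -0.159
0.6 [-0.155 -0.514 -0.001] turn -0.191
0.7 [-0.209 -0.586 -0.001] turn -0.223
0.8 [-0.271 -0.653 -0.001] turn -0.255
0.9 [-0.338 -0.713 -0.001] turn -0.286
1.0 [-0.412 -0.767 -0.001] turn -0.318
```

drive_tool --pt "0 0 -0.015" --pt "0 0 -0.03" --pt "0 0 -0.03" --turn '[0, 0, 0]'

```text
t: 4.95
tool_pos: [0.6391, -0.0272, 0.0638]
ee_rot: [-2.503, -1.894, 0.004]
wrist_force: [4.1, -0.4, -14.8]
grip_width: 0.0117
```

drive_tool --pt "-0.004 -0.091 0" --pt "-0.017 -0.18 0" --pt "-0.039 -0.269 0" --pt "-0.069 -0.354 0" --pt "-0.108 -0.436 0" --turn '[-0.032, -0.064, -0.095, -0.127, -0.159]'

```text
t: 5.58
tool_pos: [0.5718, -0.0259, 0.0639]
ee_rot: [-1.954, -2.459, 0.003]
wrist_force: [7.7, -4.9, -19.8]
grip_width: 0.012
```

```bash
cat > arc.py <<'E'
from plan import *
import sys
s=bot.read_state();print(s['wrist_force'].round(1),s['grip_width'],s['tool_pos'])
piv=np.array([.6034,-.1584]); d=s['tool_pos'][:2]-piv
b=np.arctan2(-d[0],d[1]);print('r',np.linalg.norm(d),'clamp',b+.281)
R=Ro.from_rotvec(s['ee_rot']).as_matrix(); d=d/np.linalg.norm(d)*.1355
p0=s['tool_pos'][:2]-piv
print('yaw',plan(s['tool_pos'],None,s)[2], 'want', np.degrees(b)-90)
for a in map(float,sys.argv[1:]):
    g=a-.281; e=.1355*np.array([-np.sin(g),np.cos(g)])-p0
    print(a,(R.T@np.array([*e,0])/.15).round(3),round(-(g-b)/np.pi,3))
E
python3 arc.py .6 .7 .8 .9 .98
```

```text
[  7.7  -4.9 -19.8] 0.011954690705145411 [ 0.57183896 -0.02586466  0.06391347]
r 0.1362413819441929 clamp 0.5147789051579632
yaw -76.95079777713389 want -76.60545539525955
0.6 [-0.009 -0.077  0.   ] -0.027
0.7 [-0.021 -0.166  0.   ] -0.059
0.8 [-0.043 -0.254  0.001] -0.091
0.9 [-0.073 -0.339  0.001] -0.123
0.98 [-0.103 -0.405  0.001] -0.148
```

drive_tool --pt "-0.009 -0.077 0.01" --pt "-0.021 -0.166 0.02" --pt "-0.043 -0.254 0.02" --pt "-0.073 -0.339 0.02" --pt "-0.103 -0.405 0.02" --turn '[-0.027, -0.059, -0.091, -0.123, -0.148]'

```text
t: 6.2
tool_pos: [0.5177, -0.0527, 0.0636]
ee_rot: [-1.337, -2.843, -0.005]
wrist_force: [5.7, 4.0, -9.0]
grip_width: 0.0117
```

```bash
python3 arc.py .98 .93
```

```text
[ 5.7  4.  -9. ] 0.011656774978147596 [ 0.51768499 -0.05271391  0.06362136]
r 0.13607575980290468 clamp 0.9624328157988941
yaw -50.36297029466645 want -50.95677563300773
0.98 [-0.004 -0.016 -0.   ] -0.006
0.93 [-0.005  0.029  0.   ] 0.01
```

drive_tool --pt "-0.01 -0.03 0.01" --pt "-0.01 -0.03 0.01" --pt "-0.005 0.0 0.01" --pt "-0.003 0.03 0.01" --pt "-0.003 0.045 0.01" --turn '[-0.012, -0.012, 0, 0.01, 0.016]'

```text
t: 6.82
tool_pos: [0.5238, -0.048, 0.0635]
ee_rot: [-1.412, -2.805, -0.006]
wrist_force: [1.3, 8.1, -1.8]
grip_width: 0.0115
```

```bash
python3 arc.py .9
```

```text
[ 1.3  8.1 -1.8] 0.01154558166627135 [ 0.52384414 -0.04802121  0.06345313]
r 0.1360610571153906 clamp 0.9055188870983994
yaw -53.432343255641044 want -54.217703543054554
0.9 [-0.004  0.005  0.   ] 0.002
```

drive_tool --pt "-0.002 0.007 0" --pt "-0.004 0.014 0" --pt "-0.004 0.014 0" --turn '[0.002, 0.004, 0.004]'

```text
t: 7.2
tool_pos: [0.5254, -0.0469, 0.0634]
ee_rot: [-1.428, -2.795, -0.007]
wrist_force: [0.2, 9.5, -0.2]
grip_width: 0.0117
```

```bash
python3 arc.py .9
```

```text
[ 0.2  9.5 -0.2] 0.011662538882531177 [ 0.52542118 -0.04689779  0.06338284]
r 0.13606410061792645 clamp 0.8912880728058429
yaw -54.12736241964347 want -55.03306914105249
0.9 [-0.004 -0.008 -0.   ] -0.003
```

drive_tool --pt "0.0 0.01 0" --pt "0.0 0.02 0" --pt "0.0 0.02 0" --turn '[0.003, 0.006, 0.006]'

```text
t: 7.58
tool_pos: [0.5259, -0.0465, 0.0633]
ee_rot: [-1.452, -2.779, 0.001]
wrist_force: [-7.8, 3.2, 4.5]
grip_width: 0.012
```

```bash
python3 arc.py .9;python3 - <<'E'
from h import *
b=bot.capture('scene')
crop(b,195,140,325,276,5,'pics/s2.png')
E
```

```text
[-7.8  3.2  4.5] 0.011966824954400195 [ 0.52591232 -0.04649201  0.06325345]
r 0.13611663291158724 clamp 0.8866227062053121
yaw -55.16166254090982 want -55.30037495714421
0.9 [-0.004 -0.012  0.   ] -0.004
```

View pics/s2.png

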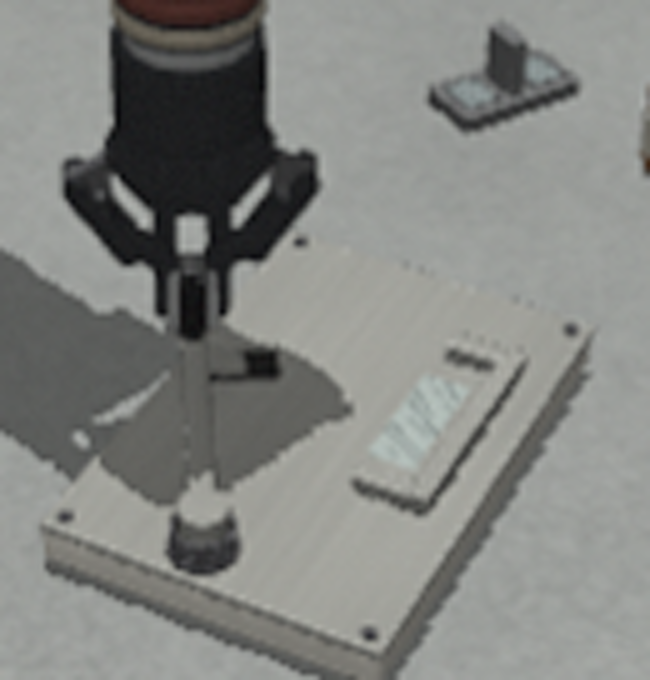

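The post stopped at about 0.89 and the force reversed when I backed off, so the sear is holding. The arm points at the trigger in the picture. I'll let go.

drive_tool --pt "0 0 0" --pt "0 0 0" --pt "0 0 0" --turn '[0, 0, 0]' --hand 0.6

```text
t: 8.0
tool_pos: [0.5282, -0.0478, 0.0629]
ee_rot: [1.455, 2.783, 0.0]
wrist_force: [-0.4, -0.4, -0.2]
grip_width: 0.0515
```

drive_tool --pt "0 0 -0.2" --pt "0 0 -0.4" --pt "0 0 -0.6" --pt "0 0 -0.8" --pt "0 0 -0.9" --turn '[0, 0, 0, 0, 0]'

```text
t: 8.62
tool_pos: [0.5286, -0.0478, 0.1995]
ee_rot: [1.454, 2.781, 0.001]
wrist_force: [1.3, 0.2, -0.5]
grip_width: 0.0512
```

```bash
python3 plan.py 0.53 0.313 0.2 -26.1
```

```text
t 8.62 pos [ 0.5286 -0.0478  0.1995] yaw -55.2 F [ 1.3  0.2 -0.5] q [-0.23 -0.15  1.87 -0.    1.43 -0.84] w 0.0512
offset [ 1.97   1.38  -0.005] turn -0.1617
```

drive_tool --pt "0.2 0.14 0" --pt "0.4 0.28 0" --pt "0.6 0.42 0" --pt "0.8 0.56 0" --pt "1.0 0.7 0" --turn '[0, 0, 0, 0, 0]'

```text
t: 9.25
tool_pos: [0.5279, 0.1366, 0.1965]
ee_rot: [-1.455, -2.783, 0.001]
wrist_force: [0.8, 0.4, 0.6]
grip_width: 0.0511
```

drive_tool --pt "0.2 0.14 0" --pt "0.4 0.28 0" --pt "0.6 0.42 0" --pt "0.8 0.55 0" --pt "0.97 0.68 0" --turn '[-0.03, -0.06, -0.1, -0.13, -0.1617]'

```text
t: 9.88
tool_pos: [0.5285, 0.3144, 0.1963]
ee_rot: [-0.703, -3.061, 0.001]
wrist_force: [0.5, -0.2, -0.5]
grip_width: 0.0514
```

```bash
python3 plan.py 0.53 0.313 0.2 -26.1; python3 - <<'E'
from h import *
a=bot.capture('top');b=bot.capture('scene')
crop(a,215,140,331,236,6,'pics/t3.png');crop(b,195,100,345,250,5,'pics/s3.png')
E
```

```text
t 9.88 pos [0.5285 0.3144 0.1963] yaw -25.9 F [ 0.5 -0.2 -0.5] q [ 0.42  0.05  1.67 -0.    1.42 -0.7 ] w 0.0514
offset [-0.013 -0.004 -0.025] turn 0.0012
```

View pics/t3.png

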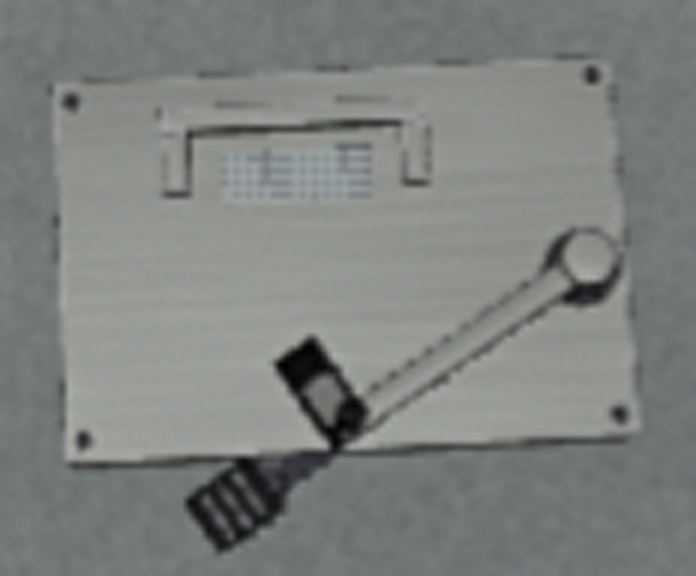

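View pics/s3.png

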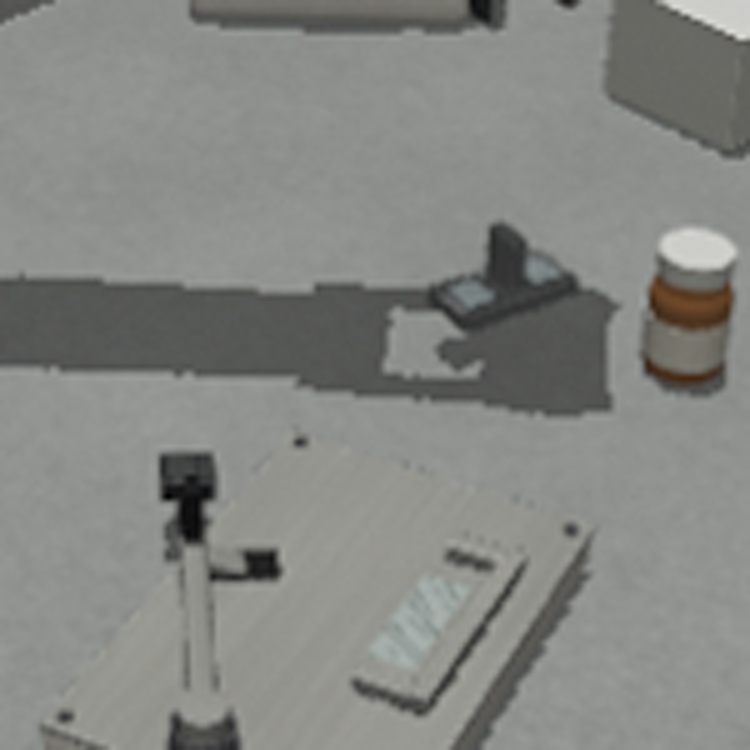

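The arm is cocked and clear of the nest: the post is at (350,415) in the top crop and the nest grid is uncovered. The cassette hasn't moved. I'll go down over the rib and check alignment.

drive_tool --pt "-0.003 0 0.15" --pt "-0.006 0 0.3" --pt "-0.01 0 0.45" --pt "-0.013 0 0.6" --pt "-0.013 -0.004 0.74" --turn '[0, 0, 0, 0, 0]' --hand 0.7

```text
t: 10.6
tool_pos: [0.5302, 0.3109, 0.0848]
ee_rot: [-0.711, -3.059, 0.001]
wrist_force: [0.7, -0.6, -0.3]
grip_width: 0.0596
```

```bash
python3 plan.py 0.53 0.313 0.02 -26.1; python3 - <<'E'
from h import *
b=bot.capture('scene')
crop(b,260,100,340,180,8,'pics/s4.png')
E
```

```text
t 10.6 pos [0.5302 0.3109 0.0848] yaw -26.2 F [ 0.7 -0.6 -0.3] q [ 0.41  0.16  1.75 -0.    1.23 -0.7 ] w 0.0596
offset [0.007 0.012 0.432] turn -0.0004
```

View pics/s4.png

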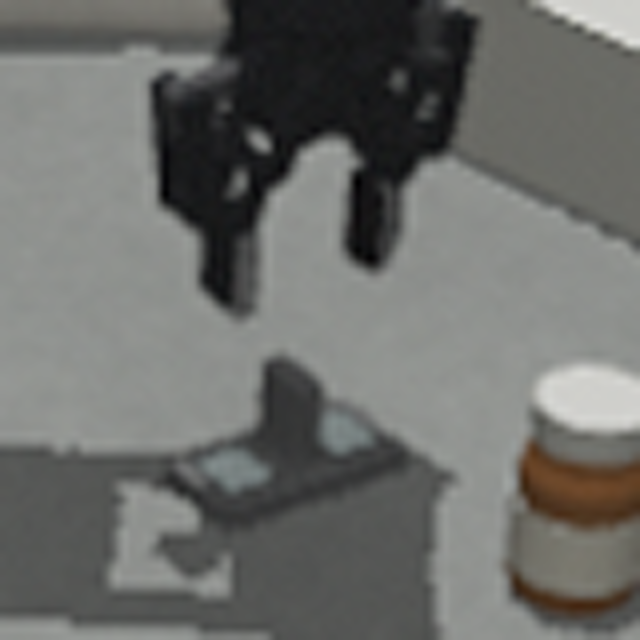

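The fingers, at about (230,310) and (372,265), straddle the rib, whose top is at (290,365). The line between them lies along the plate. Descending.

drive_tool --pt "0.007 0.012 0.1" --pt "0.007 0.012 0.2" --pt "0.007 0.012 0.3" --pt "0.007 0.012 0.4" --pt "0.007 0.012 0.415" --turn '[0, 0, 0, 0, 0]'

```text
t: 11.28
tool_pos: [0.5292, 0.3135, 0.0221]
ee_rot: [-0.709, -3.058, 0.003]
wrist_force: [0.6, 0.5, -0.4]
grip_width: 0.0599
```

drive_tool --pt "0 0 0" --pt "0 0 0" --pt "0 0 0" --pt "0 0 0" --pt "0 0 0" --turn '[0, 0, 0, 0, 0]' --hand 0 --grip_force 40

```text
t: 11.9
tool_pos: [0.531, 0.3143, 0.0249]
ee_rot: [0.709, 3.059, 0.002]
wrist_force: [0.2, -0.2, 3.7]
grip_width: 0.0113
```

```bash
python3 plan.py 0.53 0.313 0.1 -26.1; python3 - <<'E'
from h import *
b=bot.capture('scene')
crop(b,260,100,340,180,8,'pics/s5.png')
E
```

```text
t 11.9 pos [0.531  0.3143 0.0249] yaw -26.1 F [ 0.2 -0.2  3.7] q [ 0.41  0.24  1.77 -0.    1.13 -0.7 ] w 0.0113
offset [ 0.002 -0.01  -0.5  ] turn 0.0001
```

View pics/s5.png

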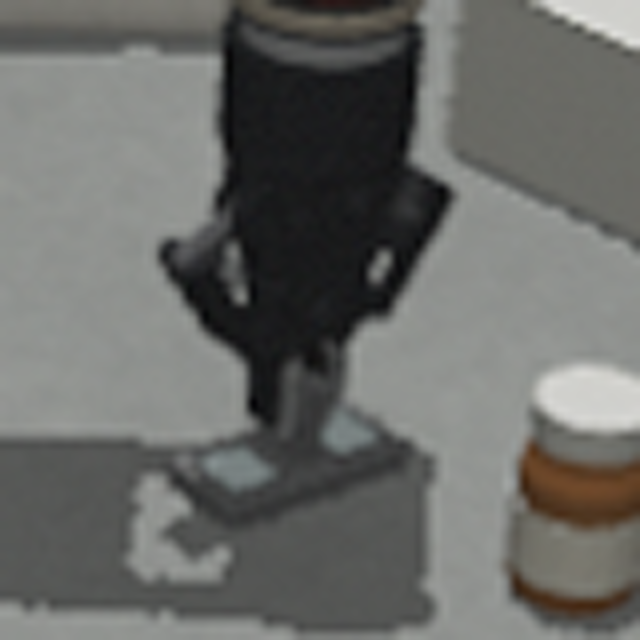

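Pinched at 11.3 mm width. Lifting.

drive_tool --pt "0 0 -0.08" --pt "0 0 -0.2" --pt "0 0 -0.35" --pt "0 0 -0.5" --pt "0 0 -0.65" --turn '[0, 0, 0, 0, 0]'

```text
t: 12.58
tool_pos: [0.5303, 0.3139, 0.1232]
ee_rot: [0.709, 3.06, 0.001]
wrist_force: [-0.1, -0.6, -1.8]
grip_width: 0.0113
```

```bash
python3 plan.py 0.643 -0.0225 0.12 3.57; python3 - <<'E'
from h import *
b=bot.capture('scene')
crop(b,260,80,340,160,8,'pics/s6.png')
E
```

```text
t 12.57 pos [0.5303 0.3139 0.1232] yaw -26.1 F [-0.1 -0.6 -1.8] q [ 0.41  0.12  1.73  0.    1.29 -0.7 ] w 0.0113
offset [-1.661 -1.684  0.021] turn -0.1648
```

View pics/s6.png

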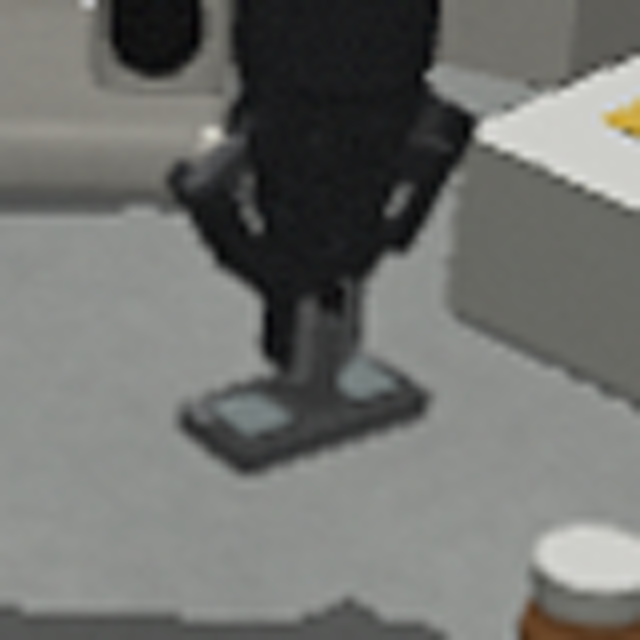

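The cassette hangs level, as the lower plate edge from (245,470) to (425,405) shows. Carrying it to the nest.

drive_tool --pt "-0.1 -0.1 0" --pt "-0.27 -0.27 0" --pt "-0.45 -0.45 0" --pt "-0.64 -0.64 0" --pt "-0.83 -0.84 0.01" --turn '[0, 0, 0, 0, 0]'

```text
t: 13.25
tool_pos: [0.5863, 0.1435, 0.1188]
ee_rot: [-0.709, -3.059, 0.002]
wrist_force: [-0.7, 0.2, -1.7]
grip_width: 0.011
```

drive_tool --pt "-0.2 -0.2 0" --pt "-0.4 -0.4 0" --pt "-0.6 -0.6 0" --pt "-0.75 -0.76 0" --pt "-0.83 -0.84 0.01" --turn '[-0.03, -0.07, -0.11, -0.14, -0.165]'

```text
t: 13.88
tool_pos: [0.6425, -0.0249, 0.1172]
ee_rot: [0.099, -3.138, 0.0]
wrist_force: [0.2, -0.5, -1.3]
grip_width: 0.011
```

```bash
python3 plan.py 0.643 -0.0225 0.085 3.57
```

```text
t 13.88 pos [ 0.6425 -0.0249  0.1172] yaw 3.6 F [ 0.2 -0.5 -1.3] q [-0.15  0.19  1.66 -0.    1.29 -1.79] w 0.011
offset [-0.005  0.016  0.214] turn 0.0003
```

drive_tool --pt "-0.003 0.008 0.1" --pt "-0.005 0.016 0.2" --pt "-0.005 0.016 0.215" --pt "-0.005 0.016 0.215" --turn '[0, 0, 0, 0]'

```text
t: 14.38
tool_pos: [0.6432, -0.0187, 0.0855]
ee_rot: [0.1, -3.139, -0.0]
wrist_force: [0.0, 0.7, -1.4]
grip_width: 0.0115
```

```bash
python3 plan.py 0.643 -0.0225 0.055 3.57; python3 - <<'E'
from h import *
b=bot.capture('scene');a=bot.capture('top');cv2.imwrite('pics/s7full.png',b)
crop(b,240,170,320,250,8,'pics/s7.png');crop(a,215,140,331,236,6,'pics/t7.png')
E
```

```text
t 14.38 pos [ 0.6432 -0.0187  0.0855] yaw 3.7 F [ 0.   0.7 -1.4] q [-0.14  0.22  1.68 -0.    1.24 -1.78] w 0.0115
offset [ 0.003 -0.025  0.203] turn 0.0005
```

View pics/s7.png

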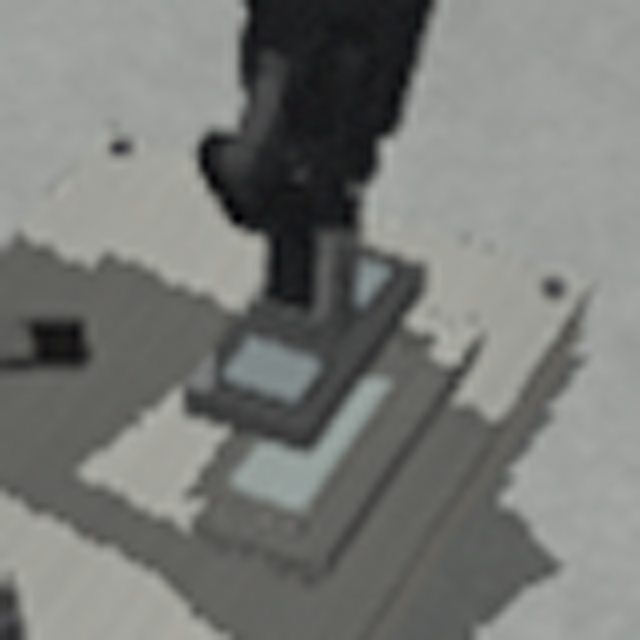

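View pics/t7.png

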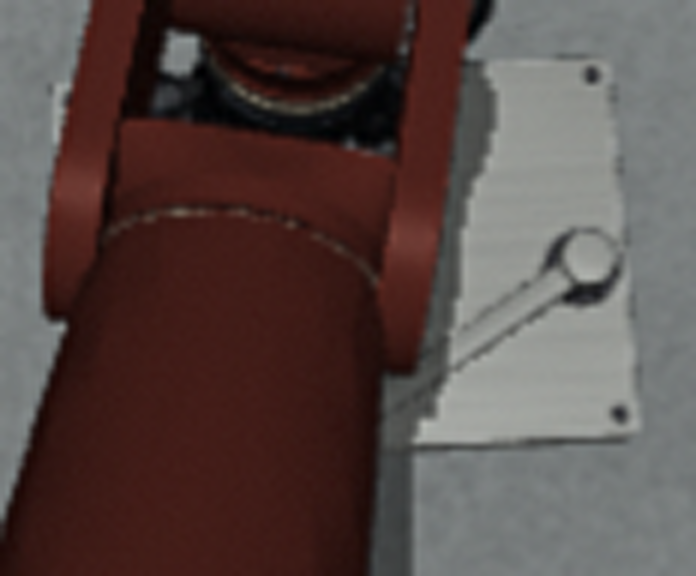

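```bash
cat > m2.py <<'E'
from h import *
S8=lambda u,v,x0=240,y0=170,s=8:((u+.5)/s-.5+x0,(v+.5)/s-.5+y0)
nest=np.array([.648,-.0223]);yaw=.0625
R=np.array([[np.cos(yaw),-np.sin(yaw)],[np.sin(yaw),np.cos(yaw)]])
nl=lambda X:(R.T@(np.array(X)[:2]+[.0015,0]-nest)*1000).round(1)
# expected: FR(-22,-45) BR(22,-45) BL(22,45) about cassette centre
for z,pts in((.0606,((188,405),(308,450),(425,280))),(.0726,((188,385),(303,430),(425,262)))):
    for p in pts: print(z,nl(onz('scene',S8(*p),z)))
print('expected px at flush centre -5:')
for z in(.0606,.0726):
  for l in((-22,-45),(22,-45),(22,45)):
    w=nest+R@(np.array(l)+[-5,4])/1000-[.0015,0]; u=proj('scene',[*w,z]); print(z,l,((u-[240,170]+.5)*8-.5).round())
E
python3 m2.py
```

```text
0.0606 [-26.8 -36.2]
0.0606 [ 15.1 -37.7]
0.0606 [14.1 55.3]
0.0726 [-25.1 -40.2]
0.0726 [ 15.  -42.5]
0.0726 [15.6 49.9]
expected px at flush centre -5:
0.0606 (-22, -45) [181. 414.]
0.0606 (22, -45) [309. 458.]
0.0606 (22, 45) [426. 294.]
0.0726 (-22, -45) [181. 385.]
0.0726 (22, -45) [311. 429.]
0.0726 (22, 45) [428. 265.]
```

The scene view puts the cassette centre at about (-5, +4) mm in the nest frame, which agrees with the TCP. It needs about 4 mm in -y before going down.

```bash
python3 plan.py 0.644 -0.0225 0.065 3.57
```

```text
t 14.47 pos [ 0.644  -0.019   0.0868] yaw 3.6 F [ 0.3  0.1 -1.8] q [-0.14  0.22  1.68 -0.    1.24 -1.78] w 0.0111
offset [ 0.002 -0.023  0.145] turn 0.0004
```

drive_tool --pt "0.002 -0.012 0.0" --pt "0.002 -0.023 0.07" --pt "0.002 -0.023 0.14" --pt "0.002 -0.023 0.14" --pt "0.002 -0.023 0.14" --turn '[0, 0, 0, 0, 0]'

```text
t: 15.1
tool_pos: [0.6436, -0.0229, 0.065]
ee_rot: [0.099, -3.14, -0.0]
wrist_force: [0.2, -0.4, -1.2]
grip_width: 0.011
```

```bash
python3 plan.py 0.644 -0.0225 0.055 3.57
```

```text
t 15.1 pos [ 0.6436 -0.0229  0.065 ] yaw 3.6 F [ 0.2 -0.4 -1.2] q [-0.15  0.25  1.69  0.    1.21 -1.78] w 0.011
offset [-0.003  0.002  0.066] turn 0.0002
```

drive_tool --pt "0 0.001 0.025" --pt "0 0.001 0.045" --pt "0 0.001 0.06" --pt "0 0.001 0.068" --pt "0 0.001 0.068" --turn '[0, 0, 0, 0, 0]'

```text
t: 15.72
tool_pos: [0.6437, -0.0228, 0.0551]
ee_rot: [-0.099, 3.14, -0.0]
wrist_force: [0.7, -0.1, -1.7]
grip_width: 0.0112
```

```bash
python3 plan.py 0.644 -0.0225 0.055 3.57;  python3 - <<'E'
from h import *
b=bot.capture('scene')
crop(b,240,170,320,250,8,'pics/s8.png')
E
```

```text
t 15.72 pos [ 0.6437 -0.0228  0.0551] yaw 3.6 F [ 0.7 -0.1 -1.7] q [-0.15  0.26  1.69 -0.    1.19 -1.78] w 0.0112
offset [-0.002  0.002  0.   ] turn 0.0002
```

View pics/s8.png

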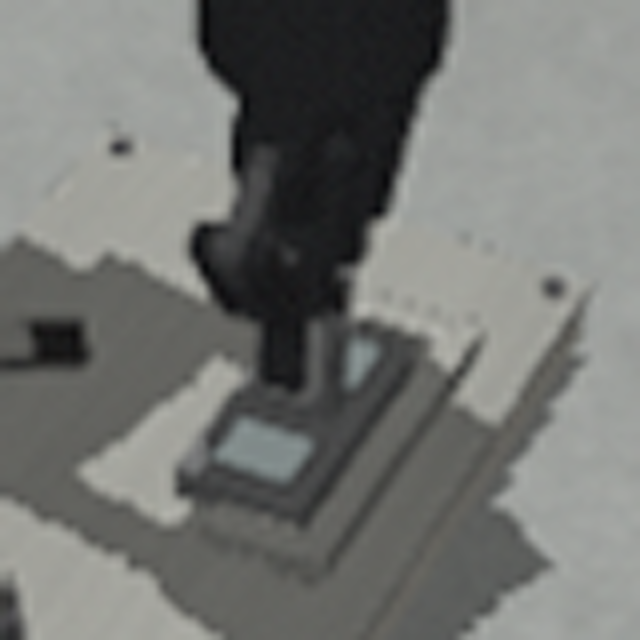

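The cassette sits between the end blocks, but there is no contact yet (Fz is still just the weight). Lowering gently.

drive_tool --pt "0 0 0.005" --pt "0 0 0.01" --pt "0 0 0.013" --pt "0 0 0.013" --turn '[0, 0, 0, 0]'

```text
t: 16.27
tool_pos: [0.6441, -0.0228, 0.0549]
ee_rot: [-0.099, 3.14, -0.0]
wrist_force: [-5.2, 0.6, 6.8]
grip_width: 0.0111
```

```bash
python3 plan.py 0.644 -0.0225 0.055 3.57
```

```text
t 16.27 pos [ 0.6441 -0.0228  0.0549] yaw 3.6 F [-5.2  0.6  6.8] q [-0.15  0.26  1.69 -0.    1.19 -1.78] w 0.0111
offset [ 0.     0.002 -0.   ] turn 0.0002
```

Contact at TCP z 0.055, as expected for lying on the stage top. Releasing.

drive_tool --pt "0 0 -0.008" --pt "0 0 -0.008" --pt "0 0 -0.008" --pt "0 0 -0.008" --turn '[0, 0, 0, 0]' --hand 0.45

```text
t: 16.77
tool_pos: [0.6435, -0.0227, 0.054]
ee_rot: [0.099, -3.14, -0.0]
wrist_force: [0.7, -0.5, -0.7]
grip_width: 0.0383
```

drive_tool --pt "0 0 -0.1" --pt "0 0 -0.25" --pt "0 0 -0.45" --pt "0 0 -0.65" --pt "0 0 -0.9" --turn '[0, 0, 0, 0, 0]'

```text
t: 17.4
tool_pos: [0.6437, -0.0228, 0.1921]
ee_rot: [-0.099, 3.139, -0.0]
wrist_force: [1.3, -0.1, -0.5]
grip_width: 0.0387
```

```bash
python3 plan.py 0.4875 0.0045 0.19;  python3 - <<'E'
from h import *
b=bot.capture('scene')
crop(b,220,170,320,270,6,'pics/s9.png')
E
```

```text
t 17.4 pos [ 0.6437 -0.0228  0.1921] yaw 3.6 F [ 1.3 -0.1 -0.5] q [-0.15  0.12  1.61 -0.    1.41 -1.78] w 0.0387
offset [1.028 0.247 0.012] turn 0
```

View pics/s9.png

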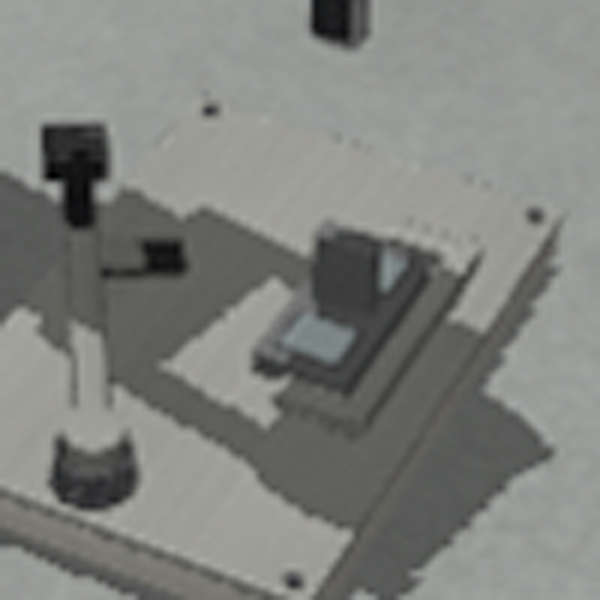

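The cassette lies flat, rib up, between the end blocks, with the arm still cocked. I'm moving to above the trigger pad, fingers shut and jaws turned across the arm so they stay clear of the post.

drive_tool --pt "0.2 0.05 0" --pt "0.4 0.1 0" --pt "0.6 0.15 0" --pt "0.8 0.2 0" --pt "1.0 0.27 0" --turn '[0.055, 0.11, 0.165, 0.22, 0.275]' --hand 0

```text
t: 18.08
tool_pos: [0.491, 0.0083, 0.1912]
ee_rot: [1.232, 2.887, 0.001]
wrist_force: [0.2, 1.3, 0.1]
grip_width: -0.0001
```

```bash
python3 plan.py 0.4855 0.0070 0.09 -54.5
```

```text
t 18.07 pos [0.491  0.0083 0.1912] yaw -46.2 F [0.2 1.3 0.1] q [-0.13 -0.25  1.96 -0.    1.43 -0.9 ] w -0.0001
offset [ 0.021 -0.034  0.674] turn 0.0459
```

drive_tool --pt "0.021 -0.034 0.15" --pt "0.021 -0.034 0.3" --pt "0.021 -0.034 0.45" --pt "0.021 -0.034 0.6" --pt "0.021 -0.034 0.7" --turn '[0.046, 0.046, 0.046, 0.046, 0.046]'

```text
t: 18.7
tool_pos: [0.4859, 0.0069, 0.0847]
ee_rot: [1.43, 2.796, 0.001]
wrist_force: [0.6, -0.6, 0.0]
grip_width: 0.0003
```

```bash
python3 plan.py 0.4855 0.0070 0.046 -54.5; python3 - <<'E'
from h import *
b=bot.capture('scene');a=bot.capture('top')
crop(b,210,140,320,250,6,'pics/s10.png');crop(a,215,140,331,236,6,'pics/t10.png')
E
```

```text
t 18.7 pos [0.4859 0.0069 0.0847] yaw -54.2 F [ 0.6 -0.6  0. ] q [-0.14 -0.15  2.06 -0.    1.23 -0.76] w 0.0003
offset [ 0.002 -0.002  0.258] turn 0.0018
```

View pics/s10.png

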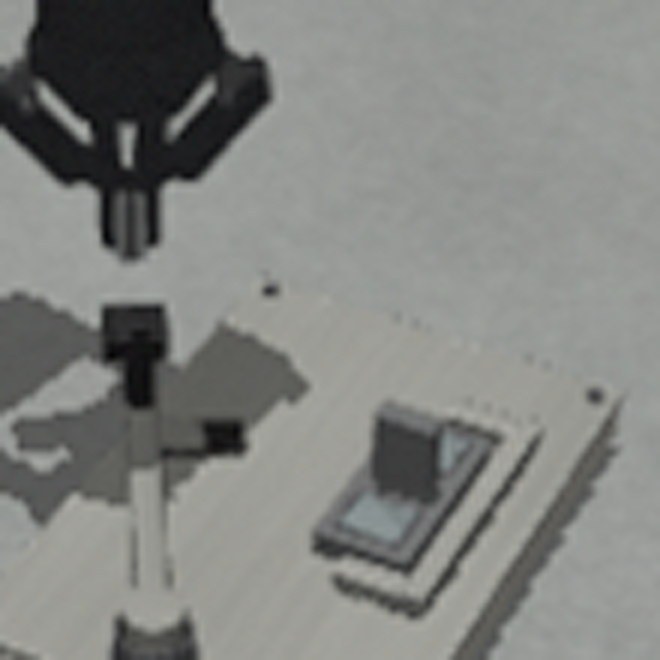

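View pics/t10.png

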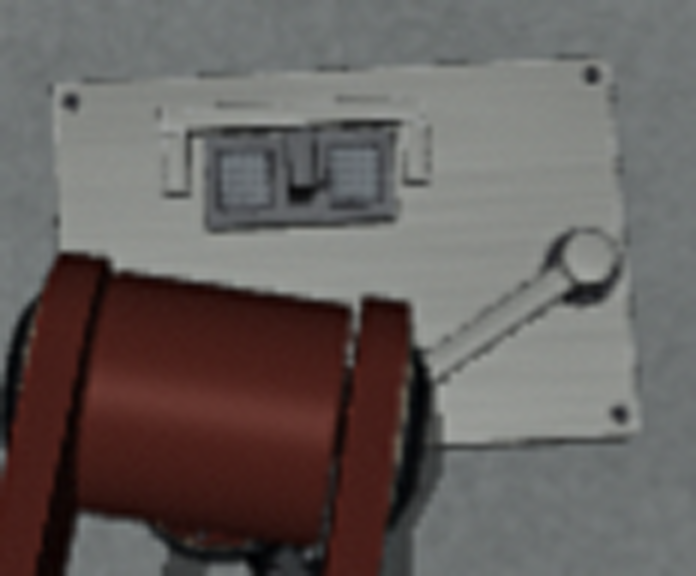

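The top view shows the cassette in the nest with about 7 mm clear on the left and 2–3 mm on the right, parallel to the fence. The shut fingers are above the pad. Pressing.

drive_tool --pt "0 0 0.12" --pt "0 0 0.24" --pt "0 0 0.28" --pt "0 0 0.31" --pt "0 0 0.33" --turn '[0, 0, 0, 0, 0]'

```text
t: 19.42
tool_pos: [0.4857, 0.0069, 0.0347]
ee_rot: [1.43, 2.797, -0.0]
wrist_force: [0.5, 0.5, 0.2]
grip_width: -0.0002
```

```bash
python3 plan.py 0.4855 0.0070 0.031 -54.5
```

```text
t 19.43 pos [0.4857 0.0069 0.0347] yaw -54.2 F [0.5 0.5 0.2] q [-0.14 -0.07  2.08 -0.    1.12 -0.76] w -0.0002
offset [ 0.002 -0.001  0.025] turn 0.0019
```

```bash
python3 - <<'E'
from h import *
b=bot.capture('scene');print(bot.read_state()['wrist_force'])
crop(b,210,150,320,250,7,'pics/s11.png')
E
```

```text
[ 0.66200362 -0.24817573  2.33922661]
```

View pics/s11.png

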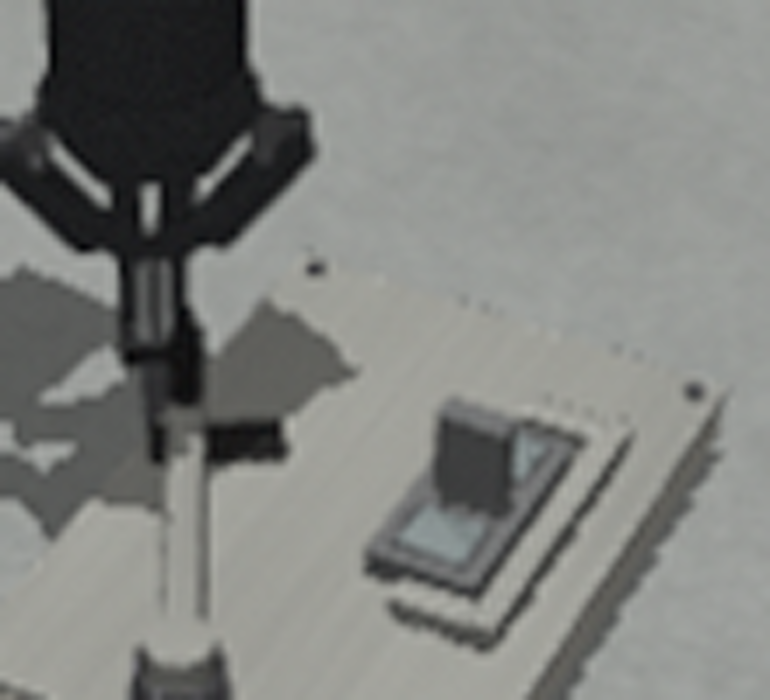

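The pad is down and the arm has just started to leave the sear: the post has shifted to about (187,360). I'll press 2 mm more, hold, then lift off.

drive_tool --pt "0 0 0.015" --pt "0 0 0.015" --pt "0 0 0.015" --pt "0 0 0.015" --turn '[0, 0, 0, 0]'

```text
t: 19.98
tool_pos: [0.4858, 0.0069, 0.0328]
ee_rot: [1.43, 2.796, 0.0]
wrist_force: [-0.2, 1.1, 2.4]
grip_width: -0.0001
```

drive_tool --pt "0 0 -0.1" --pt "0 0 -0.3" --pt "0 0 -0.5" --pt "0 0 -0.75" --pt "0 0 -1.0" --turn '[0, 0, 0, 0, 0]'

```text
t: 20.6
tool_pos: [0.4852, 0.0069, 0.1844]
ee_rot: [1.43, 2.797, 0.0]
wrist_force: [1.3, 0.0, 0.0]
grip_width: 0.0001
```

drive_tool --pt "0.2 0.15 -0.05" --pt "0.4 0.3 -0.1" --pt "0.6 0.45 -0.15" --pt "0.8 0.6 -0.2" --pt "1.0 0.7 -0.25" --turn '[0, 0, 0, 0, 0]'

```text
t: 21.22
tool_pos: [0.4827, 0.1912, 0.2211]
ee_rot: [1.43, 2.797, 0.001]
wrist_force: [-0.7, -0.3, 0.0]
grip_width: -0.0
```

```bash
python3 plan.py 0.4855 0.0070 0.031 -54.5;python3 - <<'E'
from h import *
b=bot.capture('scene');a=bot.capture('top')
cv2.imwrite('pics/t12full.png',a)
crop(b,195,180,325,276,6,'pics/s12.png');crop(a,215,140,331,236,6,'pics/t12.png')
E
```

```text
t 21.23 pos [0.4827 0.1912 0.2211] yaw -54.2 F [-0.7 -0.3  0. ] q [ 0.23 -0.2   1.87 -0.    1.47 -0.39] w -0.0
offset [-1.006 -0.705  1.267] turn 0.0019
```

View pics/s12.png

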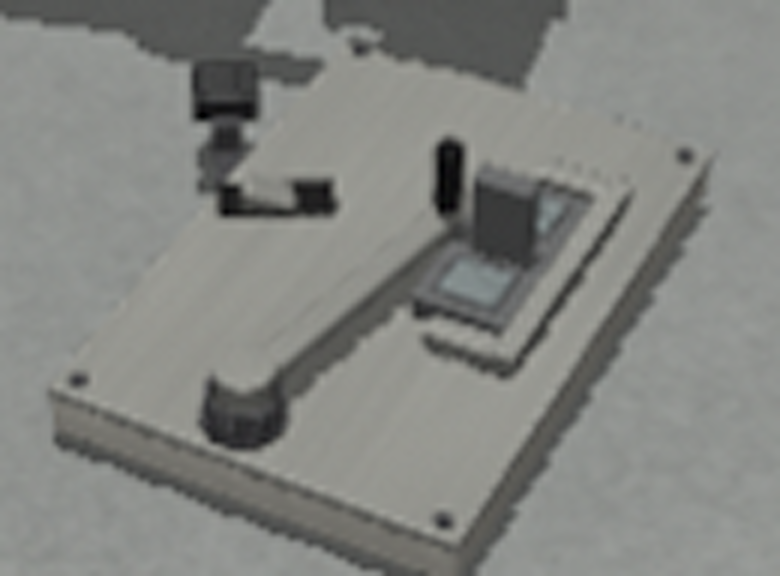

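View pics/t12.png

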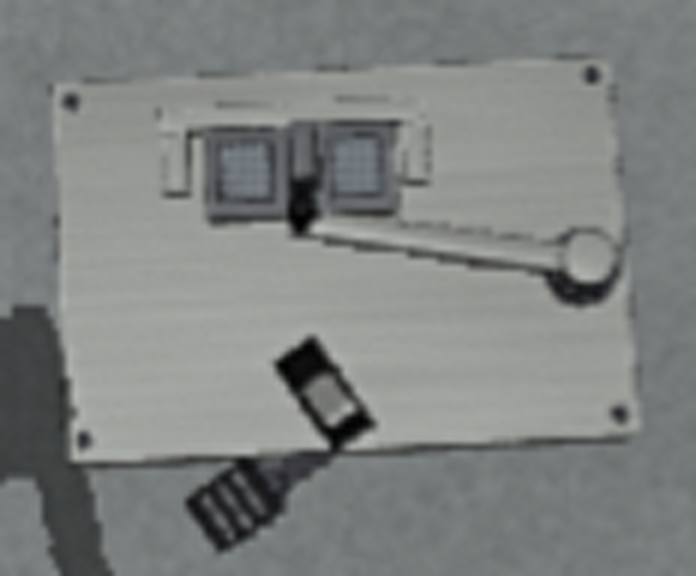

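View pics/t12full.png

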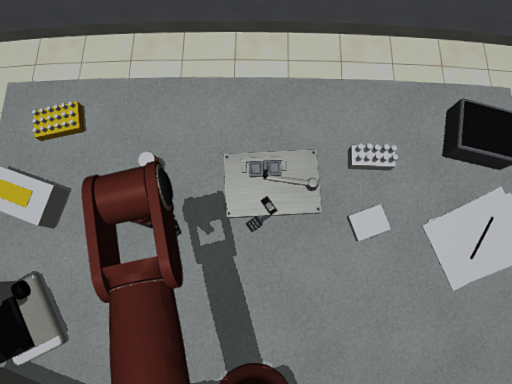

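```bash
python3 - <<'E'
from h import *
S=lambda u,v:((u+.5)/6-.5+195,(v+.5)/6-.5+180)
piv=np.array([.6034-.0015,-.1584])
for p in((487,166),(450,145)):
    X=onz('scene',S(*p),.086)[:2]-piv; print(np.linalg.norm(X),np.arctan2(-X[0],X[1])+.281)
T=lambda u,v:((u+.5)/6-.5+215,(v+.5)/6-.5+140)
nest=np.array([.648+.0012,-.0223]);yaw=.0625
R=np.array([[np.cos(yaw),-np.sin(yaw)],[np.sin(yaw),np.cos(yaw)]])
for p in((207,128),(396,121),(399,213),(209,220)): print((R.T@(onz('top',T(*p),.042)[:2]-nest)*1000).round(1))
E
```

```text
0.1368234152044595 0.0098764775899286
0.13684196690049963 0.15804197895771904
[21.1 42.9]
[ 19.9 -47.1]
[-25.1 -45.7]
[-23.9  44. ]
```

drive_tool --pt "0 0 0" --pt "0 0 0" --pt "0 0 0" --turn '[0, 0, 0]'

```text
t: 21.7
tool_pos: [0.4829, 0.1892, 0.2198]
ee_rot: [-1.432, -2.796, 0.001]
wrist_force: [1.0, 0.7, -0.6]
grip_width: -0.0001
```

```bash
python3 - <<'E'
from h import *
a=bot.capture('top');o=cv2.imread('pics/t12full.png');t0=cv2.imread('pics/top0.png')
d=cv2.absdiff(a,o).max(2)[140:236,215:331];print('moving px',(d>20).sum())
d=cv2.absdiff(a,t0).max(2);print('rack/box diff',(d[130:245,340:405]>25).sum())
crop(a,235,150,295,185,12,'pics/t13.png')
crop(bot.capture('scene'),240,140,350,240,7,'pics/s13.png')
E
```

```text
moving px 96
rack/box diff 1422
```

View pics/t13.png

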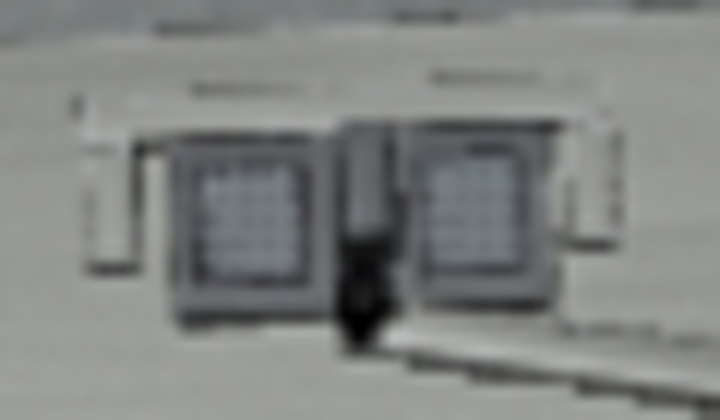

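View pics/s13.png

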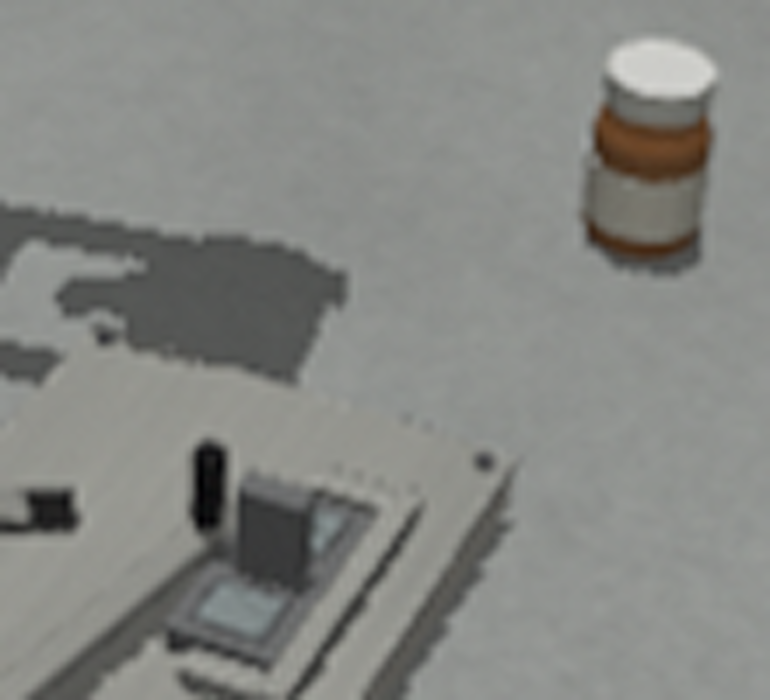

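The arm now reads 0.158−0.010 ≈ 0.15, and the cassette's back edge meets the fence. The rack/box difference count is probably a brightness change, so I'll compare centroids.

```bash
python3 - <<'E'
import cv2,numpy as np
for r in((335,135,405,180),(340,195,400,245)):
  for f in('top0','t12full'):
    g=cv2.imread(f'pics/{f}.png',0)[r[1]:r[3],r[0]:r[2]]
    t,m=cv2.threshold(g,0,255,cv2.THRESH_OTSU); M=cv2.moments(m,True)
    print(f,r,t,np.median(g),M['m00'],round(M['m10']/M['m00'],2),round(M['m01']/M['m00'],2))
E
```

```text
top0 (335, 135, 405, 180) 121.0 103.0 616.0 38.13 19.96
t12full (335, 135, 405, 180) 143.0 123.0 624.0 38.14 19.93
top0 (340, 195, 400, 245) 125.0 104.0 924.0 29.44 27.08
t12full (340, 195, 400, 245) 148.0 125.0 924.0 29.41 27.09
```

The bystanders haven't moved; it was only exposure. Handing in.

```bash
python3 -c "
from rig import bot
print(bot.sign_off())"
```

```text
the job is handed in; nothing more can be done
None
```

The cassette is clamped in the nest, and I handed the job in at about 22 s of the 64 s allowed. No verdict was reported.

**What I did:**
1. I pinched the post and swung the arm to about 0.97 rad. The sear caught, and the arm stayed cocked when I let go.
2. I picked the cassette up by its rib, set it down flat between the end blocks and let go.
3. I pressed the trigger pad with the fingers shut, and the arm sprang in.
4. I moved the gripper clear; at the last check it was touching nothing.

**Last checks:**
- **Clamp angle:** the camera gave about 0.15 rad, the value expected on a flush cassette.
- **Flush against the fence:** in the top view the cassette's back edge lies on the fence line, measured at 20–21 mm against a nominal 22 mm. That is within the roughly 2 mm calibration.
- **Sideways position:** the cassette sits about 1–2 mm right of centre, between the end blocks.
- **Other things on the bench:** the rack and box centroids are unchanged to within 0.05 px. The jar I only checked by eye, and it stands where it was.

**Checks that disagreed:**
- A raw image difference flagged changes over the rack and box. The overall picture brightness had changed, and the centroids ruled out movement.
- A similar difference flagged 96 pixels over the stage between the last two top views. I didn't trace it; the clamp and cassette looked the same in both.
- The two cameras differed by about 3 mm in x, so I used their mean.

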